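# Reset and lock the press plate of a multi-tube shaker

### The job

The tubes in the multi-tube shaker are loose under its press plate: slacken the black lock ring by its bar, wind the red knob clockwise until the plate bears snugly on the tube caps without crushing them, then swing the bar back clockwise to lock the ring again, firm but not forced. Let go and leave the other things on the bench and on the shaker where they are.

Things in the scene. Friction and masses are not known exactly. Their poses are not given: they have to be found in the camera images.
- shaker: Multi-tube shaker, white and blue, bolted down. Origin: on the bench under the vertical screw axis; z up. Housing x -150 to +100, y -130 to +130, 66 mm high. On it a platform with two 12 mm columns at y = +-88 mm carrying a blue yoke (46 mm in x, 204 in y, top 175 mm above the bench). Above it stand only the column nuts (7 mm high, at y = +-88), and on the axis a 55 mm boss, lock ring and knob.
- ring_grip (a point): Centre of the black knurled lock ring, on the screw axis, half-way up it (199 mm above the bench). Upright cylinder, 56 mm across, 16 mm high (191 to 207 mm), on the steel boss (175 to 190 mm), with a tommy bar sticking out level; yellow mark opposite the bar. It turns about the vertical axis and keeps its height.
- lock_ring: The ring's body, x along the bar; origin on the bench under the axis. Seen from above, anticlockwise loosens. It starts tight, bar some 25 deg clockwise of the shaker's x; slack within 30 deg, it then swings freely (0.05 N m) to 75 deg anticlockwise of x. Where it bites varies by 10 deg; then torque rises steeply; it stays as left. Firm: 0.7 to 1.3 N m (13 to 23 N at bar_mid); 1.8 N m spoils it.
- bar_mid (a point): Point on the ring's tommy bar: a level steel bar, 10 mm round, from the ring's edge (28 mm from the axis) to a 14 mm black ball end 76 mm from the axis, at 199 mm above the bench. This point is on the bar's centre line, 55 mm from the axis; room below the bar down to the yoke (175 mm). Pushed sideways, the bar turns the ring.
- knob_grip (a point): Centre of the red knob, on the screw axis, half-way up it (231 mm above the bench). A plain upright cylinder, 34 mm across, 20 mm high (221 to 241 mm above the bench), on an 18 mm neck; its underside is 14 mm above the wider lock ring. White mark. It keeps its height as it turns.
- adjuster: Red knob and its fast screw; origin on the bench. Ring tight: locked. Ring slack: clockwise from above lowers the plate 4 mm per rad. Turning friction 0.16 N m either way; the plate pushes back with 0.004 N m per newton on the caps, so 0.28 N m turns it at 30 N. It stays as left. It meets the caps 0.1 to 1.0 rad from the start; snug is about 0.35 rad past first contact, 1 rad past crushes.
- plate_under (a point): Middle of the rubber underside of the press plate (aluminium, 70 x 205 mm, 8 mm thick, with a 3 mm rubber sheet) that slides on the columns under the yoke. It starts 0.5 to 3.9 mm clear above the caps; springs lift it against the screw's foot.
- press_plate: The same press plate; origin as plate_under. It should end bearing on the caps with about 30 N (15 to 50 N will do); 80 N crushes tubes.
- tube_block: Aluminium block, 74 x 118 mm, 28 mm high, on a rubber mat on the platform, holding twelve tubes with green and orange caps. Origin: middle of its underside, 83 mm above the bench. The caps' tops stand 40 mm above that, up to 0.9 mm more or less with the make of tube, all alike. Rubber, mat and block give 1 mm for each 20 N.
- lock_washer: Keyed brass washer hidden in the boss under the lock ring; origin under its centre. The tightened ring presses it on the screw's collar, with 50 to 70 N per N m of tightening torque, and so locks the screw. Nothing to see or handle.
- tip_box: Bystander: pipette tip box, 126 x 88 mm, 75 mm high, pale with green lid; origin under its centre.
- tube_rack: Bystander: white tube rack, 75 x 200 mm, 44 mm high with its tubes; origin under its centre.
- bottle: Bystander: glass bottle with black cap, 70 mm in diameter, 160 mm high; origin under its centre.
- beaker: Bystander: glass beaker, 84 mm in diameter, 110 mm high; origin under its centre.
- marker: Bystander: marker pen lying on the bench, 135 mm long along its x, 19 mm thick; origin under its centre.
- pipette: Bystander: black and grey hand pipette lying on the bench beside the shaker, 250 mm long along its x, 30 mm thick; origin under its middle.
- spare_tube: Bystander: a spare capped tube lying on the bench beside the shaker, 40 mm long, 14 mm thick; origin under its centre.
- cap_box: Bystander: small clear box with orange lid, 52 x 44 mm, 24 mm high, standing on the front deck of the shaker's housing; origin under its centre.

How it is judged:
By the outcome, as a careful person would: the job done as asked, in the order asked, and still so for the second after the job is handed in, with the robot touching nothing.
It also fails if it takes over 69 s, if anything falls off the work surface, if the arm or the gripper's body presses on something with over 40 N, if the wrist force passes 120 N, or if a joint passes its speed limit or range.

### The arm

A 6-joint arm with a two-finger parallel gripper is mounted at the origin on the work surface. World frame = base frame: x ahead of the robot, y to its left, z up, the work surface at z = 0. Lengths are in m, angles in rad, forces in N, time in s.
With the tool pointing down it reaches from about 0.3 to 0.875 m from the base axis. Payload 6.4 kg.
Tool frame: the origin (TCP) lies on the centre line of the jaws, within the pads' length; the fingertips stand 14 mm ahead of it and the grasp point (between the pads) lies 5 mm behind it; z points along the fingers, y is the direction in which the jaws open and shut (so a half turn about z gives the same grasp; the last joint's range is limited). The gripper opens to 85 mm and grips with 20 to 120 N. Pads are 22 mm wide; open, the fingers measure 114 mm over their backs; the gripper's body (76 mm by 85 mm) begins 54 mm behind the grasp point. The pads swing forward as they close: fully open they stand 13 mm farther back than shut.
Start: joints at [0.958, 0.181, 1.607, -0, 1.354, -0.206], TCP at [0.228, 0.528, 0.245] pointing down, gripper open.
Joint ranges: [-2.99, 2.99], [-0.89, 2.07], [0.3, 2.58], [-1.14, 4.28], [0, 2.63], [-3.12, 3.12]. Speed limits (rad/s): [2.57, 2.57, 3.01, 3.14, 3.14, 3.14].

### API

Orientations are given as a unit quaternion [w, x, y, z].
In Python, from bench import * gives the robot as it stands.
- The arm moves only by the tool servo_tool, never from a script. Its argument "plan" is a list that holds one entry, the list of rows, each a list of 5 numbers: the shift along the world's x, y, z in m, then the turn about the world's z in rad, then the gripper command: -1 is shut, 1 is fully open, values between are in proportion. In form: [[[tx, ty, tz, roll, claw], ...]]. A call has 1 to 8 rows; each row shifts and turns the commanded pose from where the row before left it; what a row does not reach is not made up. A row lasts 1/10 s, in which the tool goes at most 50 mm and 8.59 degrees, less where a joint would pass 70% of its speed; a pose out of reach is approached as far as the arm can. A call with a gripper value outside its range is refused whole. The fingers move at their own pace and stop on an object; the grip force is fixed at half the most. Time passes only in rows, so rows that do not move let the fingers close. It gives the time, the measured TCP pose, the force and the opening at its end, in the units of the state.
- get_obs(): the state, without advancing time (a new reading comes with each control period).
- camera(name): name is "scene" or "top" or "wrist"; returns a dict with "img" (384x512x3 uint8, blue, green, red), "camera_matrix" (3x3 intrinsics, pixels), "k1" (the pictures are not rectified: a ray, as slopes to the right and down, at radius r is drawn at 1 + k1 r^2 times it, then the intrinsics apply), "rvec" (rotation vector, rad) and "tvec" (3), from world to camera coordinates, as OpenCV has them. Camera axes: x right, y down, z forward; pixel columns grow to the right and rows downward; lengths in m; the calibration is good to about 2 mm. A picture is of the moment at which its call begins. There is no depth.
- hand_in(): hands the job in, once; it reports no verdict.
Trained networks look in a picture, given as the dict that the camera call returned (one of the last four; its "shot" number tells which), for a name from the list of things; names that differ only in an ending like _2 or _b are one class to them, and where a whole thing is asked for, a point or a joint stands for the part that bears it (a point fixed in the world has none). Each returns a list of dicts, best first, with "conf" (0 to 1); they miss things now and then, are a little off and sometimes report something else, mostly with a low value. They report only what shows in the picture. A call takes as long as a camera call.
- trace(picture, thing): "mask" (384x512 bool, what is visible of it) and "rect" ([left, top, right, bottom] as shares, 0 to 1, of the picture: columns of its width, rows of its height, round what is visible of it).
- pinpoint(picture, thing): "centre" ([row, column] as shares, 0 to 1, of the picture: columns of its width, rows of its height: a listed point, or the origin of a listed thing).
The state is a dict: "time_s": time; "q": joint angles; "dq": joint speeds; "joint_efforts": joint torques, N m; "eef_pos": TCP position; "eef_rot": TCP orientation; "wrist_force": force on the tool from outside, world axes, zero at the start; "torque": the same for the moment, N m; "opening": opening from 0.0 (shut) to 1.0 (fully open).
Only numpy, scipy, OpenCV 4.12 (cv2) and the standard library are available. Lean on these libraries where they do the work, as an engineer would, in place of code of your own. Each camera call takes 0.05 s, during which the arm holds its last target.

## Working session

There is one attempt and no reset: what is moved stays moved. The work goes in short steps, Python scripts to look and compute and a tool call to move; the robot and the scene stay as the last step left them, time stands still between calls to the robot, and variables do not carry over. Pictures are saved under pics/ and viewed, and the job is handed in when it is done.

Besides the shell and the picture viewer there is one more tool, called after "Emit:" as a command line: name --argument value ..., lists and objects as JSON in quotes. servo_tool: Moves the arm, as the interface text tells. Its arguments: {"type":"object","properties":{"plan":{"type":"array"}},"required":["plan"]}

```bash
ls; mkdir -p pics
python3 - <<'E'
from bench import *
import cv2
o=get_obs()
for k,v in o.items(): print(k,v)
for n in ["scene","top","wrist"]:
    c=camera(n); cv2.imwrite(f"pics/{n}0.png",c["img"])
    print(n,c["camera_matrix"].tolist() if hasattr(c["camera_matrix"],'tolist') else c["camera_matrix"],c["k1"],c["rvec"],c["tvec"])
    for t in ["knob_grip","ring_grip","bar_mid","shaker"]:
        print(t,[(r["conf"],r["centre"]) for r in pinpoint(c,t)][:2])
E
```

```text
pics
time_s 0.0
q [ 9.57722739e-01  1.81515435e-01  1.60800897e+00 -3.98008334e-05
  1.35377845e+00 -2.06304979e-01]
dq [ 0.00174792 -0.00086973  0.00119662  0.00177481  0.00040957  0.00176666]
joint_efforts [-2.16596400e-04 -4.44873726e+01 -3.51337945e+01 -2.66752431e-04
  9.31910996e-03 -1.93833472e-06]
eef_pos [0.22718518 0.52764612 0.24439805]
eef_rot [-3.22785073e-04  2.01980743e-01  9.79389120e-01 -7.92075201e-04]
wrist_force [ 0.09286605 -0.23802215 -0.21788789]
torque [ 0.05474885 -0.01479267  0.01775769]
opening 1.002289202752875
scene [[491.01205287027676, 0.0, 249.63252493657956], [0.0, 491.01205287027676, 190.39234652374722], [0.0, 0.0, 1.0]] -0.10548113867178645 [ 2.00342238  1.06709314 -0.55774585] [-0.29836494 -0.11388522  2.04233621]
knob_grip [(0.69, [0.474, 0.4725])]
ring_grip [(0.46, [0.4865, 0.4699])]
bar_mid [(0.76, [0.5216, 0.4854])]
shaker [(0.97, [0.6133, 0.476])]
top [[391.9269541082104, 0.0, 255.3807149201024], [0.0, 391.9269541082104, 189.53530685928098], [0.0, 0.0, 1.0]] 0.020263748694441166 [ 2.21330834 -2.20807429  0.06064329] [-0.0022566   0.51749607  1.38091234]
knob_grip [(0.7, [0.5529, 0.7777]), (0.4, [0.4688, 0.5145])]
ring_grip [(0.62, [0.4667, 0.5055]), (0.16, [0.5547, 0.7684])]
bar_mid [(0.58, [0.4651, 0.5127]), (0.53, [0.4203, 0.5217])]
shaker [(0.64, [0.4753, 0.5049])]
wrist [[331.8083239906933, 0.0, 257.22239760799283], [0.0, 331.8083239906933, 195.81762070088894], [0.0, 0.0, 1.0]] -0.06205159146062657 [-2.40264956 -1.58142862 -0.24139839] [-0.57445946 -0.03974115  0.38056765]
knob_grip []
ring_grip []
bar_mid []
shaker []
```

View pics/scene0.png

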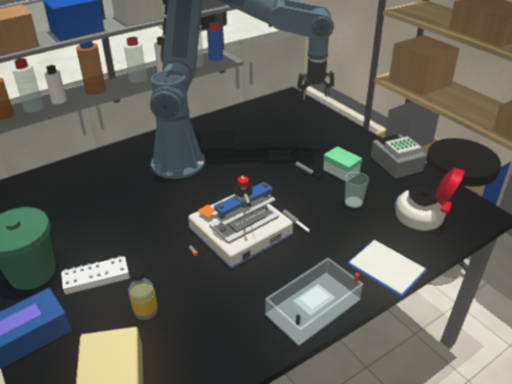

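View pics/top0.png

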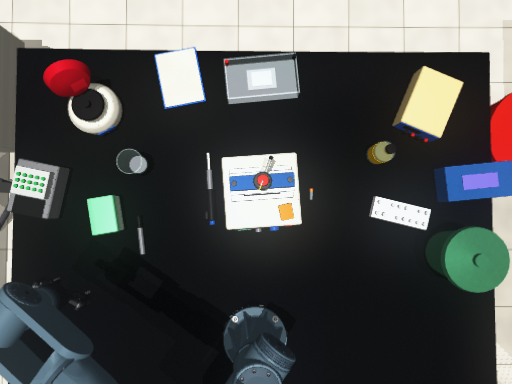

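View pics/wrist0.png

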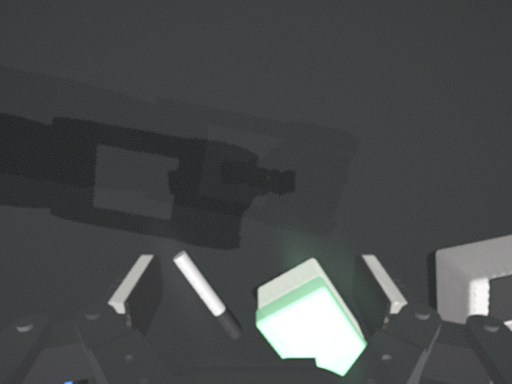

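```bash
cat > h.py <<'E'
from bench import *
import cv2, numpy as np
def ray(c,px):
    K=np.array(c["camera_matrix"]);
    u=(px[0]-K[0,2])/K[0,0]; v=(px[1]-K[1,2])/K[1,1]
    rd=np.hypot(u,v); r=rd
    for _ in range(20): r=rd/(1+c["k1"]*r*r)
    s=r/rd if rd>0 else 1
    R,_=cv2.Rodrigues(np.array(c["rvec"],float)); t=np.array(c["tvec"],float).ravel()
    o=-R.T@t; d=R.T@np.array([u*s,v*s,1]); return o,d
def onz(c,px,z):
    o,d=ray(c,px); return o+d*(z-o[2])/d[2]
def proj(c,P):
    K=np.array(c["camera_matrix"]);R,_=cv2.Rodrigues(np.array(c["rvec"],float)); t=np.array(c["tvec"],float).ravel()
    X=R@np.array(P)+t; u,v=X[0]/X[2],X[1]/X[2]; f=1+c["k1"]*(u*u+v*v)
    return K[0,0]*u*f+K[0,2],K[1,1]*v*f+K[1,2]
def crop(c,x0,y0,x1,y1,s,name):
    cv2.imwrite(name,cv2.resize(c["img"][y0:y1,x0:x1],None,fx=s,fy=s,interpolation=cv2.INTER_CUBIC))
def px(r): return r["centre"][1]*512,r["centre"][0]*384
E
python3 - <<'E'
from h import *
c=camera("top"); crop(c,210,140,310,240,6,"pics/topc.png")
s=camera("scene"); crop(s,180,165,310,265,6,"pics/scenec.png")
z={"knob_grip":.231,"ring_grip":.199,"bar_mid":.199,"shaker":0,"tip_box":0,"cap_box":.066,"pipette":0,"spare_tube":0,"plate_under":.125}
for cc,n in((c,"top"),(s,"scene")):
  for t in z:
    for r in pinpoint(cc,t)[:2]: print(n,t,r["conf"],np.round(px(r),1),np.round(onz(cc,px(r),z[t]),4))
  img=cc["img"].astype(int); b,g,r=img[...,0],img[...,1],img[...,2]
  m=(r>110)&(g<60)&(b<60)
  m2=np.zeros_like(m)
  if n=="top": m2[165:195,245:280]=1
  else: m2[170:200,230:260]=1
  ys,xs=np.nonzero(m&m2); print("red",xs.min(),xs.max(),ys.min(),ys.max(),xs.mean(),ys.mean(), onz(cc,(xs.mean(),ys.mean()),.241 if n=="top" else .231))
E
```

```text
top knob_grip 0.42 [263.9 178.7] [ 0.5416 -0.0226  0.231 ]
top ring_grip 0.78 [262.7 182.7] [ 0.5314 -0.0202  0.199 ]
top bar_mid 0.63 [268.9 165.3] [ 0.585  -0.0392  0.199 ]
top tip_box 0.56 [107.6 215.6] [0.4243 0.5205 0.    ]
top cap_box 0.74 [282.7 210.8] [ 0.4432 -0.0931  0.066 ]
top pipette 0.74 [211.8 186.8] [0.5272 0.1542 0.    ]
top spare_tube 0.57 [310.  196.8] [ 0.4924 -0.1968  0.    ]
top plate_under 0.86 [260.5 179.7] [ 0.5452 -0.0157  0.125 ]
red 257 259 180 184 258.0 182.0 [ 0.53110342 -0.00479652  0.241     ]
scene knob_grip 0.71 [243.4 184.6] [ 0.5544 -0.0265  0.231 ]
scene ring_grip 0.59 [245.1 191. ] [ 0.5488 -0.0175  0.199 ]
scene bar_mid 0.74 [247.6 200. ] [ 0.5919 -0.0363  0.199 ]
scene shaker 0.71 [244.1 209.6] [0.4156 0.0593 0.    ]
scene shaker 0.57 [245.7 236.8] [ 0.5424 -0.0163  0.    ]
scene tip_box 0.7 [337.2 173.2] [0.4333 0.4926 0.    ]
scene tip_box 0.4 [352.6 200. ] [0.5983 0.4227 0.    ]
scene cap_box 0.66 [206.1 214.3] [ 0.4331 -0.104   0.066 ]
scene pipette 0.61 [284.9 214.9] [0.5241 0.1631 0.    ]
scene spare_tube 0.38 [193.1 255.5] [ 0.5214 -0.208   0.    ]
scene plate_under 0.77 [241.3 207. ] [ 0.5309 -0.0226  0.125 ]
red 237 248 176 183 242.96774193548387 179.88709677419354 [ 0.53257111 -0.01399174  0.231     ]
```

View pics/topc.png

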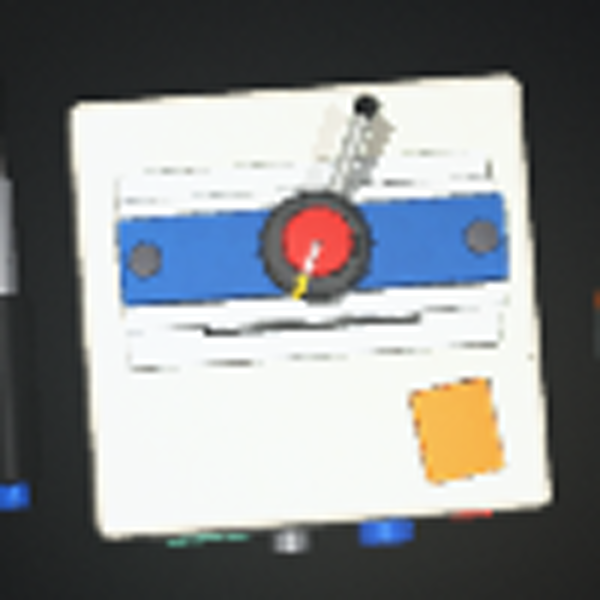

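View pics/scenec.png

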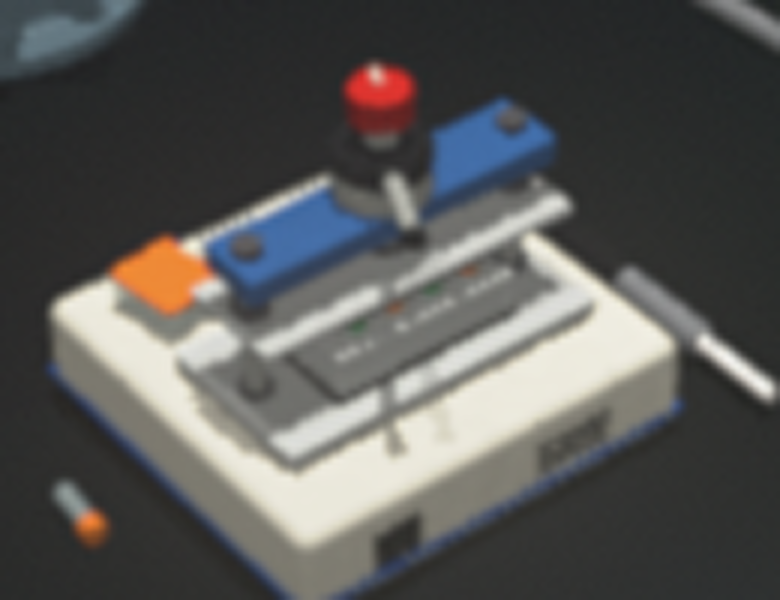

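Run:
```python
from h import *
c=camera("top");s=camera("scene")
f=lambda x,y:(210+x/6-.4,140+y/6-.4)
g=lambda x,y:(180+x/6-.4,165+y/6-.4)
k=onz(c,f(318,242),.241);rr=onz(c,f(317,244),.207);print("knob",k,"ring",rr)
a=onz(c,f(146,260),.182);b=onz(c,f(482,236),.182);print("nuts",a,b,(a+b)/2,np.linalg.norm(a-b))
d=a-b;yaw=np.degrees(np.arctan2(-d[0],d[1]));print("yaw",yaw)
ball=onz(c,f(366,104),.199);v=ball-(a+b)/2;print("bar ang",np.degrees(np.arctan2(v[1],v[0])),np.hypot(*v[:2]),ball)
print("scene knob top",onz(s,g(380,85),.241),"mid",onz(s,g(380,100),.231))
a=onz(s,g(511,116),.182);b=onz(s,g(247,245),.182);print("nuts",a,b,(a+b)/2)
```

```text
knob [ 0.53727366 -0.01841201  0.241     ] ring [ 0.53837663 -0.01911111  0.207     ]
nuts [0.53134013 0.06860439 0.182     ] [ 0.54433809 -0.10570516  0.182     ] [ 0.53783911 -0.01855039  0.182     ] 0.1747934869167256
yaw 4.264554370758297
bar ang -19.516539416704134 0.0774504211134098 [ 0.61083963 -0.04442494  0.199     ]
scene knob top [ 0.53941525 -0.01822238  0.241     ] mid [ 0.53875278 -0.01810121  0.231     ]
nuts [0.5338144  0.06838124 0.182     ] [ 0.54915872 -0.10778651  0.182     ] [ 0.54148656 -0.01970263  0.182     ]
```

Emit:
servo_tool --plan '[[[0.0,0,0.04,0,1],[0.02,-0.035,0.02,0,1],[0.02,-0.035,0,0,1],[0.02,-0.035,0,0,1],[0.02,-0.035,0,0,1],[0.02,-0.035,0,0,1],[0.02,-0.035,0,0,1],[0.02,-0.035,0,0,1]]]'

```text
time_s: 2.65
eef_pos: [0.368, 0.2817, 0.3055]
eef_rot: [0.0, 0.202, 0.979, 0.0]
wrist_force: [-0.1, 1.0, 0.3]
opening: 1.0
```

Emit:
servo_tool --plan '[[[0.025,-0.035,0,0,1],[0.025,-0.035,0,0,1],[0.02,-0.035,0,0,1],[0.02,-0.035,0,0,1],[0.02,-0.035,0,0.0,1],[0.02,-0.035,0,0.0,1],[0.02,-0.035,0,0.0,1],[0.02,-0.035,0,0.0,1]]]'

```text
time_s: 3.45
eef_pos: [0.5381, 0.0015, 0.3054]
eef_rot: [0.0, 0.202, 0.979, 0.0]
wrist_force: [0.1, 1.3, 0.2]
opening: 1.002
```

Run:
```python
from h import *
c=camera("wrist");cv2.imwrite("pics/w1.png",c["img"])
print(get_obs()["eef_pos"],get_obs()["q"])
R,_=cv2.Rodrigues(np.array(c["rvec"]));print(-R.T@np.array(c["tvec"]).ravel(), R[2])
for p in [(.538,-.0187,.241),(.59,-.037,.199)]: print(proj(c,p))
```

```text
[ 0.54052438 -0.00365076  0.30521534] [-0.22470428  0.05648527  1.62296488 -0.00303741  1.45946657 -1.38473456]
[0.46794543 0.03162525 0.43436409] [ 0.2756334  -0.11987172 -0.95375941]
(np.float64(228.3300355720719), np.float64(230.94401911933534))
(np.float64(239.26610322259086), np.float64(272.8589520558028))
```

View pics/w1.png

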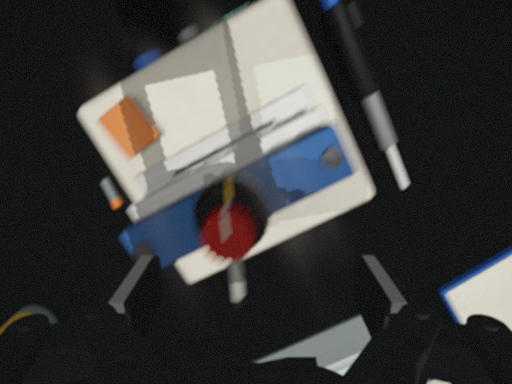

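Run:
```python
from h import *
c=camera("wrist");crop(c,170,160,290,310,4,"pics/w2.png")
img=c["img"].astype(int); b,g,r=img[...,0],img[...,1],img[...,2]
m=(r>70)&(g<40)&(b<40);m[:,:180]=0;m[:,280:]=0;m[:180]=0
ys,xs=np.nonzero(m);print(xs.min(),xs.max(),ys.min(),ys.max(),xs.mean(),ys.mean())
# fit silhouette: project cylinder
def sil(x,y):
    P=[proj(c,(x+.017*np.cos(a),y+.017*np.sin(a),z)) for a in np.linspace(0,6.28,60) for z in(.221,.241)]
    h=cv2.convexHull(np.float32(P).reshape(-1,1,2));q=np.zeros((384,512),np.uint8);cv2.fillConvexPoly(q,h.astype(np.int32),1);return q.astype(bool)
m=cv2.morphologyEx(m.astype(np.uint8),cv2.MORPH_CLOSE,np.ones((15,15))).astype(bool)
best=max(((m&sil(x,y)).sum()/(m|sil(x,y)).sum(),x,y) for x in np.arange(.53,.549,.001) for y in np.arange(-.028,-.009,.001))
print(best)
print(get_obs()["eef_pos"],get_obs()["eef_rot"])
```

```text
210 263 195 251 237.4943265910212 223.7104094721263
(np.float64(0.8744801512287335), np.float64(0.54), np.float64(-0.01799999999999999))
[ 0.5391475  -0.00104636  0.30498702] [ 3.28159126e-04  2.04315561e-01  9.78904788e-01 -6.78215484e-04]
```

View pics/w2.png

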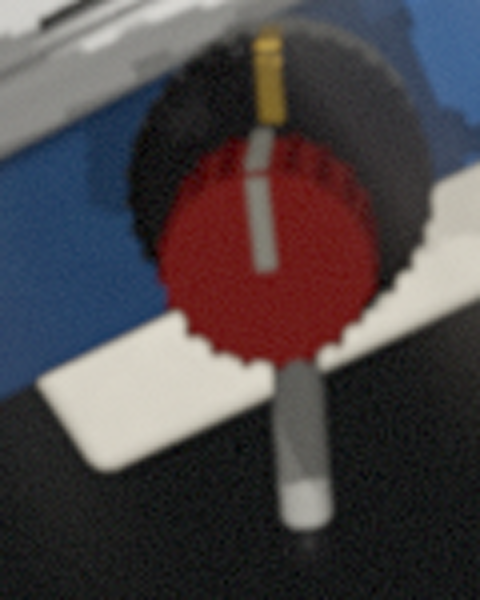

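Run:
```python
from h import *
c=camera("wrist")
p=onz(c,(170+268/4-.4,160+258/4-.4),.241);print(p)
for q in [(305,525),(300,400)]:
  e=onz(c,(170+q[0]/4,160+q[1]/4),.2);v=e-np.array([.539,-.018,0]);print(e,np.degrees(np.arctan2(v[1],v[0])),np.hypot(*v[:2]))
e=onz(c,(170+271/4,160+80/4),.207);v=e-np.array([.539,-.018,0]);print(e,np.degrees(np.arctan2(-v[1],-v[0])))
```

```text
[ 0.53662841 -0.01445378  0.241     ]
[ 0.60800788 -0.04138906  0.2       ] -18.723222225605433 0.07286381813882911
[ 0.58141874 -0.03052282  0.2       ] -16.44759736409892 0.04422861828356899
[ 0.51831319 -0.0074576   0.207     ] -27.004280651903454
```

Emit:
servo_tool --plan '[[[0.02,-0.015,0,0.06,-0.3],[0.02,-0.015,0,0,-0.3],[0.012,-0.005,0,0,-0.3],[0,0,-0.02,0,-0.3],[0,0,-0.02,0,-0.3],[0,0,0,0,-0.3],[0,0,0,0,-0.3]]]'

```text
time_s: 4.3
eef_pos: [0.5891, -0.0309, 0.2655]
eef_rot: [-0.0, 0.172, 0.985, 0.0]
wrist_force: [-0.2, -0.2, 0.3]
opening: 0.351
```

Run:
```python
from h import *
c=camera("wrist");cv2.imwrite("pics/w3.png",c["img"])
o=[get_obs()["eef_pos"] for _ in range(5)];print(o[0],o[-1],get_obs()["opening"],get_obs()["eef_rot"],get_obs()["torque"])
for p in [(.59,-.036,.199),(.538,-.018,.241)]: print(proj(c,p))
```

```text
[ 0.5896747  -0.03121031  0.26639824] [ 0.5896747  -0.03121031  0.26639824] 0.3471097327735984 [5.28578620e-04 1.72066714e-01 9.85085157e-01 2.36729814e-05] [-0.03017444  0.01828584 -0.02090765]
(np.float64(250.68256289812155), np.float64(222.05858339408232))
(np.float64(246.70100597740648), np.float64(145.56264144400035))
```

View pics/w3.png

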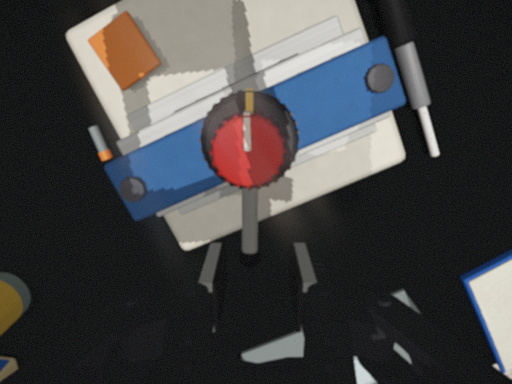

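Emit:
servo_tool --plan '[[[0,-0.004,-0.02,0,-0.3],[0,0,-0.03,0,-0.3],[0,0,-0.015,0,-0.3],[0,0,-0.005,0,-0.3],[0,0,0,0,-0.3],[0,0,0,0,-0.3]]]'

```text
time_s: 4.95
eef_pos: [0.5904, -0.036, 0.1968]
eef_rot: [0.001, 0.172, 0.985, -0.0]
wrist_force: [1.0, 0.4, -0.5]
opening: 0.35
```

Run:
```python
from h import *
c=camera("wrist");cv2.imwrite("pics/w4.png",c["img"])
o=get_obs();print(o["eef_pos"],o["wrist_force"],o["torque"])
```

```text
[ 0.590458   -0.03605992  0.19695387] [0.35595389 0.66534795 0.25964266] [ 0.02603899 -0.02269169  0.0073929 ]
```

View pics/w4.png

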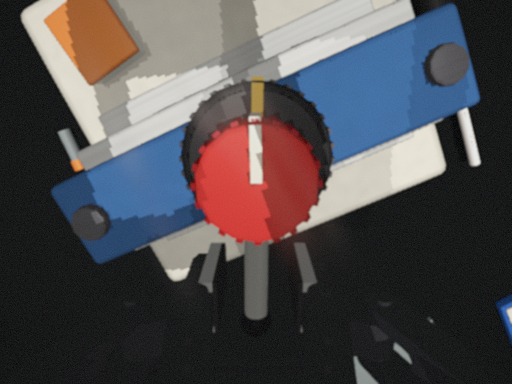

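Emit:
servo_tool --plan '[[[0.0016,0.0053,0,0.1,-0.3],[0.001,0.0054,0,0.1,-0.3],[0.0005,0.0055,0,0.1,-0.3],[0,0.0055,0,0.1,-0.3]]]'

```text
time_s: 5.4
eef_pos: [0.5934, -0.0145, 0.1968]
eef_rot: [0.001, -0.029, 1.0, -0.001]
wrist_force: [0.3, -2.1, 0.5]
opening: 0.351
```

Emit:
servo_tool --plan '[[[-0.0006,0.0055,0,0.1,-0.3],[-0.0012,0.0054,0,0.1,-0.3]]]'

```text
time_s: 5.6
eef_pos: [0.5916, -0.0035, 0.1967]
eef_rot: [0.001, -0.128, 0.992, -0.001]
wrist_force: [-0.2, -1.0, 0.4]
opening: 0.353
```

Emit:
servo_tool --plan '[[[-0.0017,0.0052,0,0.1,-0.3],[-0.0022,0.005,0,0.1,-0.3]]]'

```text
time_s: 5.8
eef_pos: [0.5877, 0.0067, 0.1968]
eef_rot: [0.001, -0.227, 0.974, -0.001]
wrist_force: [0.0, -1.5, 0.0]
opening: 0.351
```

Emit:
servo_tool --plan '[[[-0.0027,0.0048,0,0.1,-0.3],[-0.0031,0.0045,0,0.1,-0.3],[0,0,0,0,-0.3]]]'

```text
time_s: 6.1
eef_pos: [0.5815, 0.0165, 0.1966]
eef_rot: [0.001, -0.321, 0.947, -0.0]
wrist_force: [-0.1, -0.0, 0.9]
opening: 0.351
```

Run:
```python
from h import *
c=camera("wrist");cv2.imwrite("pics/w5.png",c["img"])
o=get_obs();print(o["eef_pos"],o["wrist_force"],o["torque"])
```

```text
[0.58167088 0.01630275 0.1964708 ] [-0.63701585 -0.8425631   0.20020851] [ 0.02130715  0.02145239 -0.03399775]
```

View pics/w5.png

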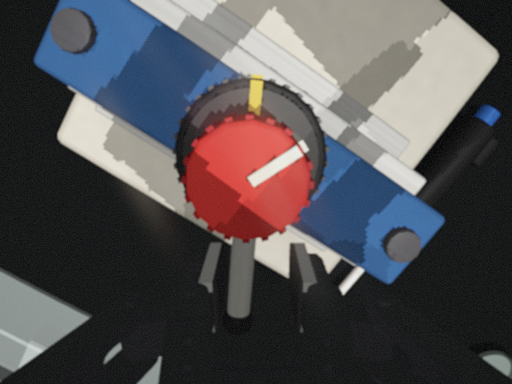

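Emit:
servo_tool --plan '[[[0,-0.001,0.04,0,-0.3],[0,0,0.04,0,0],[0,0,0.02,0,0.5],[-0.022,-0.017,0,0,0.5],[-0.0215,-0.0165,0,0,0.5],[0,0,0,0,0.5],[0,0,0,0,0.5]]]'

```text
time_s: 6.85
eef_pos: [0.538, -0.0187, 0.296]
eef_rot: [0.001, -0.319, 0.948, -0.0]
wrist_force: [0.4, -0.1, -0.1]
opening: 0.751
```

Run:
```python
from h import *
c=camera("wrist");cv2.imwrite("pics/w6.png",c["img"])
o=get_obs();print(o["q"],o["eef_pos"],o["wrist_force"],o["torque"],o["time_s"])
print(proj(c,(.538,-.018,.241)))
```

```text
[-2.54791606e-01  5.83757607e-02  1.63959762e+00  3.83227670e-04
  1.44227451e+00 -2.47701340e+00] [ 0.53823165 -0.01833394  0.29588803] [0.32126867 0.3518465  0.07860267] [ 0.02107999  0.01467111 -0.0216757 ] 6.9
(np.float64(259.0671093533184), np.float64(226.4634874782466))
```

View pics/w6.png

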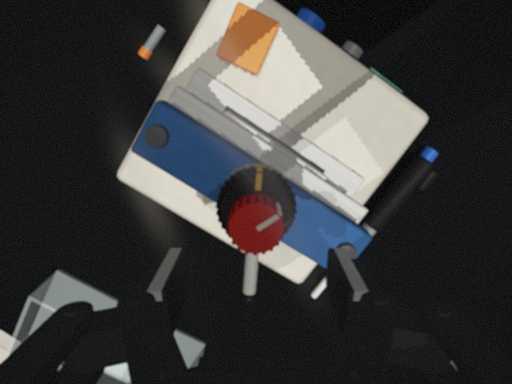

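Emit:
servo_tool --plan '[[[0,0,-0.03,0,0.5],[0,0,-0.025,0,0.5],[0,0,-0.013,0,0.0],[0,0,0,0,-0.1],[0,0,0,0,-0.15]]]'

```text
time_s: 7.4
eef_pos: [0.5384, -0.0185, 0.2278]
eef_rot: [0.0, -0.321, 0.947, -0.0]
wrist_force: [-0.6, 0.6, 0.5]
opening: 0.422
```

Run:
```python
from h import *
c=camera("wrist");cv2.imwrite("pics/w7.png",c["img"])
o=get_obs();print(o["eef_pos"],o["wrist_force"],o["torque"],o["time_s"],o["opening"])
```

```text
[ 0.53854042 -0.0183399   0.22844804] [ 0.4418488  -0.12575808  0.37690941] [-0.03247054 -0.01437875 -0.05536911] 7.45 0.4191175150155048
```

View pics/w7.png

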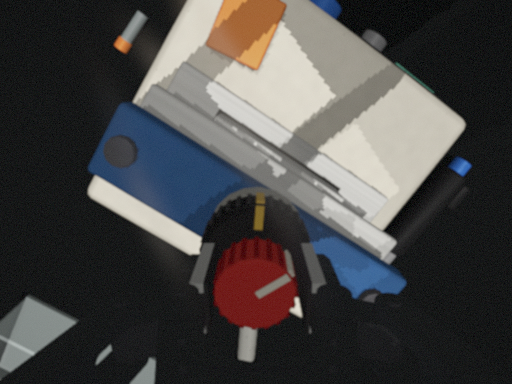

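Emit:
servo_tool --plan '[[[0,0,0,0,-1],[0,0,0,0,-1],[0,0,0,0,-1],[0,0,0,0,-1]]]'

```text
time_s: 7.85
eef_pos: [0.5391, -0.0191, 0.229]
eef_rot: [0.002, -0.321, 0.947, -0.001]
wrist_force: [3.5, -3.9, -1.2]
opening: 0.373
```

Run:
```python
from h import *
o=get_obs();print(o["eef_pos"],o["wrist_force"],o["torque"],o["time_s"],o["opening"])
```

```text
[ 0.53913678 -0.01911289  0.22902553] [ 3.48443732 -3.86288238 -1.24315915] [-0.38432513 -0.45387584  0.02632636] 7.85 0.37332179624721695
```

Emit:
servo_tool --plan '[[[0.0007,-0.0008,0,0,-1],[0,0,0,-0.03,-1],[0,0,0,-0.03,-1]]]'

```text
time_s: 8.15
eef_pos: [0.5392, -0.0191, 0.229]
eef_rot: [0.001, -0.292, 0.956, -0.001]
wrist_force: [-1.0, -0.9, 2.2]
opening: 0.381
```

```bash
cat > t.py <<'E'
from h import *
o=get_obs()
T=[]
T.append(o["torque"])
for _ in range(2):
    camera("wrist"); T.append(get_obs()["torque"])
o=get_obs();r=o["eef_rot"]
a=2*np.degrees(np.arctan2(r[2],r[1]))-90
print("yaw",a,np.radians(a),"T",np.round(np.array(T),3).tolist(),"F",np.round(o["wrist_force"],2),"p",np.round(o["eef_pos"],4),o["time_s"],o["opening"],"q6",o["q"][5])
E
python3 t.py
```

```text
yaw 123.97706941542367 2.163808058272705 T [[-0.001, 0.044, 0.157], [0.01, 0.01, 0.026], [-0.008, 0.041, -0.086]] F [-0.77 -0.3   5.22] p [ 0.5392 -0.0191  0.229 ] 8.25 0.3787725688592925 q6 -2.4196382583655085
```

```bash
python3 t.py
```

```text
yaw 124.02781757688527 2.1646937807795434 T [[-0.008, 0.041, -0.086], [0.043, 0.087, -0.13], [0.098, 0.036, -0.095]] F [-0.07  0.08  6.42] p [ 0.5392 -0.0191  0.229 ] 8.35 0.3776040358948206 q6 -2.4205466215117966
```

Emit:
servo_tool --plan '[[[0,0,0,-0.03,-1],[0,0,0,-0.03,-1],[0,0,0,-0.03,-1]]]'

```text
time_s: 8.65
eef_pos: [0.5391, -0.019, 0.229]
eef_rot: [0.001, -0.249, 0.968, -0.0]
wrist_force: [-0.3, 0.8, 5.8]
opening: 0.377
```

```bash
cat > u.py <<'E'
from h import *
o=get_obs();r=o["eef_rot"];a=2*np.arctan2(r[2],r[1])-np.pi/2
print("yaw",round(a,4),"T",np.round(o["torque"],3),"F",np.round(o["wrist_force"],2),"p",np.round(o["eef_pos"],4),o["time_s"],"dq6",o["dq"][5],"eff6",o["joint_efforts"][5])
E
python3 u.py
```

```text
yaw 2.0742 T [0.012 0.083 0.231] F [-0.25  0.81  5.76] p [ 0.5391 -0.019   0.229 ] 8.65 dq6 0.2967940370228689 eff6 -0.2081850729882717
```

Emit:
servo_tool --plan '[[[0,0,0,-0.03,-1],[0,0,0,-0.03,-1]]]'

```text
time_s: 8.85
eef_pos: [0.5391, -0.0189, 0.229]
eef_rot: [0.001, -0.22, 0.976, -0.0]
wrist_force: [0.3, 0.3, 6.5]
opening: 0.378
```

```bash
python3 u.py
```

```text
yaw 2.0142 T [0.092 0.117 0.17 ] F [0.31 0.26 6.55] p [ 0.5391 -0.0189  0.229 ] 8.85 dq6 0.2985553334670141 eff6 -0.20609804894775152
```

Emit:
servo_tool --plan '[[[0,0,0,-0.03,-1],[0,0,0,-0.03,-1]]]'

```text
time_s: 9.05
eef_pos: [0.539, -0.0188, 0.229]
eef_rot: [0.001, -0.191, 0.982, -0.0]
wrist_force: [-1.0, 1.1, 6.2]
opening: 0.375
```

```bash
python3 u.py
```

```text
yaw 1.9542 T [0.08  0.141 0.175] F [-1.    1.05  6.21] p [ 0.539  -0.0188  0.229 ] 9.05 dq6 0.2970236132419828 eff6 -0.20487543661147356
```

Emit:
servo_tool --plan '[[[0,0,0,-0.03,-1],[0,0,0,-0.03,-1]]]'

```text
time_s: 9.25
eef_pos: [0.539, -0.0188, 0.229]
eef_rot: [0.001, -0.161, 0.987, -0.0]
wrist_force: [-0.5, 1.9, 6.7]
opening: 0.381
```

```bash
python3 u.py
```

```text
yaw 1.8942 T [0.183 0.14  0.2  ] F [-0.55  1.85  6.67] p [ 0.539  -0.0188  0.229 ] 9.25 dq6 0.29707710044554586 eff6 -0.20368061028420925
```

Emit:
servo_tool --plan '[[[0,0,0,-0.03,-1],[0,0,0,-0.03,-1]]]'

```text
time_s: 9.45
eef_pos: [0.539, -0.0187, 0.229]
eef_rot: [0.001, -0.131, 0.991, -0.0]
wrist_force: [-1.2, 2.0, 7.5]
opening: 0.38
```

```bash
python3 u.py
```

```text
yaw 1.8343 T [0.151 0.154 0.19 ] F [-1.2   1.97  7.47] p [ 0.539  -0.0187  0.229 ] 9.45 dq6 0.298070046520072 eff6 -0.19530944991856813
```

Emit:
servo_tool --plan '[[[0,0,0,-0.03,-1],[0,0,0,-0.03,-1]]]'

```text
time_s: 9.65
eef_pos: [0.5389, -0.0186, 0.229]
eef_rot: [0.001, -0.102, 0.995, 0.0]
wrist_force: [-1.6, 2.2, 6.3]
opening: 0.38
```

```bash
python3 u.py
```

```text
yaw 1.7744 T [0.24  0.207 0.226] F [-1.65  2.23  6.31] p [ 0.5389 -0.0186  0.229 ] 9.65 dq6 0.29612345414160446 eff6 -0.16634114552289248
```

Emit:
servo_tool --plan '[[[-0.0004,0.0005,0,-0.03,-1],[0,0,0,-0.03,-1]]]'

```text
time_s: 9.85
eef_pos: [0.5389, -0.0185, 0.229]
eef_rot: [0.001, -0.072, 0.997, -0.0]
wrist_force: [-0.0, -0.2, 6.0]
opening: 0.377
```

```bash
python3 u.py
```

```text
yaw 1.7143 T [ 0.025 -0.025  0.253] F [-0.04 -0.16  6.02] p [ 0.5389 -0.0185  0.229 ] 9.85 dq6 0.2965867658967334 eff6 -0.13536601793020964
```

Emit:
servo_tool --plan '[[[0,0,0,-0.03,-1],[0,0,0,-0.03,-1]]]'

```text
time_s: 10.05
eef_pos: [0.5389, -0.0184, 0.229]
eef_rot: [0.001, -0.042, 0.999, -0.0]
wrist_force: [-0.0, 0.7, 7.2]
opening: 0.375
```

```bash
python3 u.py
```

```text
yaw 1.6543 T [ 0.075 -0.02   0.275] F [-0.03  0.73  7.18] p [ 0.5389 -0.0184  0.229 ] 10.05 dq6 0.29752751095606766 eff6 -0.11085504898801446
```

Emit:
servo_tool --plan '[[[0,0,0,-0.03,-1],[0,0,0,-0.03,-1]]]'

```text
time_s: 10.25
eef_pos: [0.5389, -0.0183, 0.2291]
eef_rot: [0.001, -0.012, 1.0, -0.0]
wrist_force: [0.6, 0.7, 7.7]
opening: 0.378
```

```bash
python3 u.py
```

```text
yaw 1.5945 T [0.101 0.021 0.301] F [0.65 0.74 7.66] p [ 0.5389 -0.0183  0.2291] 10.25 dq6 0.2974170287698433 eff6 -0.07968384772539139
```

Emit:
servo_tool --plan '[[[0,0,0,-0.03,-1],[0,0,0,-0.03,-1]]]'

```text
time_s: 10.45
eef_pos: [0.5389, -0.0182, 0.2291]
eef_rot: [0.001, 0.018, 1.0, 0.0]
wrist_force: [0.6, 0.8, 6.7]
opening: 0.38
```

```bash
python3 u.py
```

```text
yaw 1.5346 T [ 0.106 -0.03   0.345] F [0.56 0.76 6.73] p [ 0.5389 -0.0182  0.2291] 10.45 dq6 0.29701586532251817 eff6 -0.04857216845266521
```

Emit:
servo_tool --plan '[[[0,0,0,0.03,-1],[0,0,0,0.03,-1]]]'

```text
time_s: 10.65
eef_pos: [0.5389, -0.0183, 0.2291]
eef_rot: [0.001, -0.013, 1.0, 0.0]
wrist_force: [0.2, 0.6, 5.7]
opening: 0.374
```

```bash
python3 u.py
```

```text
yaw 1.5962 T [ 0.138 -0.059 -0.026] F [0.16 0.62 5.65] p [ 0.5389 -0.0183  0.2291] 10.65 dq6 -0.3005870937946624 eff6 0.3768087364733219
```

Emit:
servo_tool --plan '[[[0,0,0,0.03,-1]]]'

```text
time_s: 10.75
eef_pos: [0.5389, -0.0184, 0.229]
eef_rot: [0.001, -0.028, 1.0, -0.0]
wrist_force: [-0.0, 0.3, 6.7]
opening: 0.38
```

```bash
python3 u.py
```

```text
yaw 1.6262 T [ 0.14 -0.02 -0.01] F [-0.04  0.28  6.73] p [ 0.5389 -0.0184  0.229 ] 10.75 dq6 -0.29637051893823535 eff6 0.31724318861961365
```

Emit:
servo_tool --plan '[[[0,0,0,0.03,-1]]]'

```text
time_s: 10.85
eef_pos: [0.5389, -0.0184, 0.229]
eef_rot: [0.001, -0.043, 0.999, -0.0]
wrist_force: [0.2, 0.5, 6.5]
opening: 0.378
```

```bash
python3 u.py
```

```text
yaw 1.6561 T [ 0.074 -0.035 -0.083] F [0.19 0.48 6.54] p [ 0.5389 -0.0184  0.229 ] 10.85 dq6 -0.29824528741427936 eff6 0.2943212538957596
```

Emit:
servo_tool --plan '[[[0,0,0,-0.03,-1],[0,0,0,-0.03,-1],[0,0,0,-0.01,-1]]]'

```text
time_s: 11.15
eef_pos: [0.5389, -0.0183, 0.2291]
eef_rot: [0.001, -0.007, 1.0, -0.0]
wrist_force: [0.7, 0.8, 6.6]
opening: 0.38
```

```bash
python3 u.py
python3 - <<'E'
from h import *
c=camera("wrist");cv2.imwrite("pics/w8.png",c["img"])
E
python3 u.py
```

```text
yaw 1.5847 T [ 0.062 -0.078  0.32 ] F [0.66 0.82 6.64] p [ 0.5389 -0.0183  0.2291] 11.15 dq6 0.08153855370070041 eff6 0.3412953671067953
yaw 1.5846 T [ 0.088 -0.031  0.19 ] F [0.26 1.47 5.86] p [ 0.5389 -0.0183  0.229 ] 11.2 dq6 -0.02131445902380753 eff6 0.23837881162762642
```

View pics/w8.png

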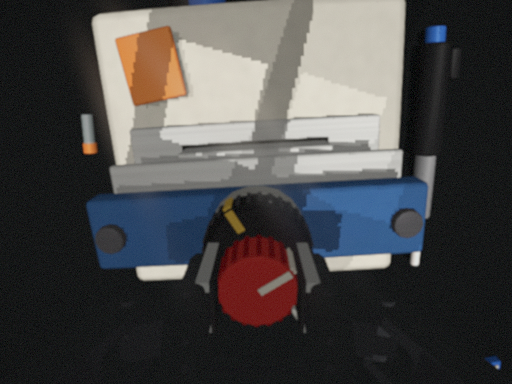

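Emit:
servo_tool --plan '[[[0,0,0,0,0.3],[0,0,0,0,0.3],[0,0,0,0,0.3],[0,0,0.04,0,0.3],[0,0,0.03,0,0.3],[0,0,0,0,-0.3],[0,0,0,0,-0.3],[0,0,0,0,-0.3]]]'

```text
time_s: 12.0
eef_pos: [0.5372, -0.0184, 0.2959]
eef_rot: [-0.001, -0.007, 1.0, 0.0]
wrist_force: [-0.3, -0.4, 0.3]
opening: 0.348
```

```bash
python3 u.py
python3 - <<'E'
from h import *
c=camera("wrist");crop(c,150,120,370,320,3,"pics/w9.png")
for a in [.4,.5,.6]: print(a,[((x-150)*3,(y-120)*3) for x,y in [proj(c,(.5388+r*np.cos(a),-.0185+r*np.sin(a),.199)) for r in (.055,.076)]])
print([((x-150)*3,(y-120)*3) for x,y in [proj(c,(.5388,-.0185,.241))]])
E
```

```text
yaw 1.584 T [-0.001  0.005 -0.   ] F [-0.34 -0.38  0.31] p [ 0.5372 -0.0184  0.2959] 12.0 dq6 1.927809973992792e-05 eff6 -0.0013620137542602606
0.4 [(np.float64(404.0066377686525), np.float64(444.46072756646754)), (np.float64(432.14167568177305), np.float64(509.83001821021566))]
0.5 [(np.float64(423.735570784823), np.float64(436.36281611372783)), (np.float64(458.8577298997948), np.float64(499.1407613951409))]
0.6 [(np.float64(442.6323586486013), np.float64(426.51368360588083)), (np.float64(484.5324240242146), np.float64(486.11316175004094))]
[(np.float64(323.29810023252924), np.float64(324.73965622349704))]
```

View pics/w9.png

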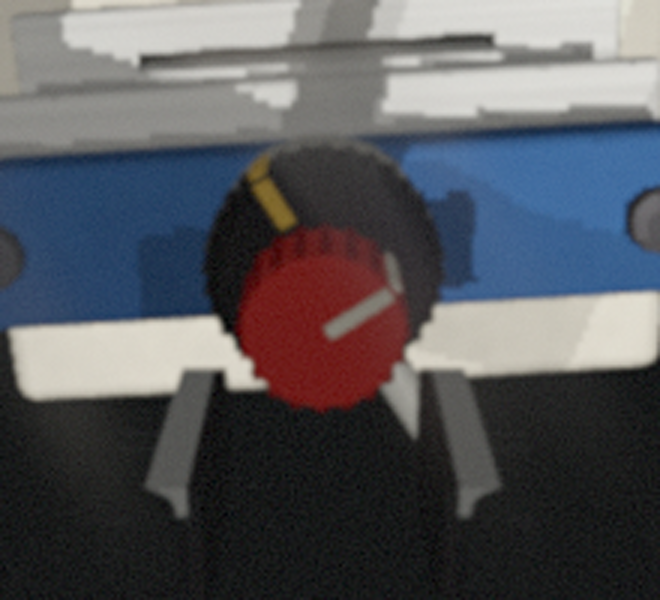

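Emit:
servo_tool --plan '[[[0.015,0.008,0,0.12,-0.3],[0.017,0.009,0,0.12,-0.3],[0.017,0.009,0,0.12,-0.3],[0,0,0,0.12,-0.3],[0,0,-0.03,0,-0.3],[0,0,0,0,-0.3],[0,0,0,0,-0.3]]]'

```text
time_s: 12.75
eef_pos: [0.586, 0.0075, 0.2659]
eef_rot: [-0.002, -0.244, 0.97, 0.001]
wrist_force: [0.4, 0.1, 0.4]
opening: 0.348
```

```bash
python3 u.py
python3 - <<'E'
from h import *
c=camera("wrist");cv2.imwrite("pics/w10.png",c["img"])
E
```

```text
yaw 2.0636 T [0.002 0.015 0.027] F [0.45 0.13 0.42] p [0.586  0.0075 0.2659] 12.75 dq6 -0.0022427067649292308 eff6 -0.006901636370457709
```

View pics/w10.png

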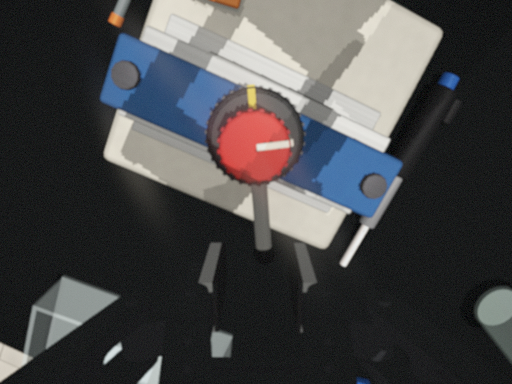

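Emit:
servo_tool --plan '[[[0,0.002,-0.03,0.0,-0.3],[0,0,-0.025,0,-0.3],[0,0,-0.015,0,-0.3],[0,0,0,0,-0.3],[0,0,0,0,-0.3]]]'

```text
time_s: 13.3
eef_pos: [0.5875, 0.0092, 0.1985]
eef_rot: [0.001, -0.244, 0.97, -0.0]
wrist_force: [1.5, -0.6, -1.0]
opening: 0.35
```

```bash
python3 u.py
python3 - <<'E'
from h import *
c=camera("wrist");cv2.imwrite("pics/w11.png",c["img"])
E
```

```text
yaw 2.0639 T [-0.038 -0.058  0.009] F [ 1.5  -0.6  -0.99] p [0.5875 0.0092 0.1985] 13.3 dq6 3.342868062966228e-05 eff6 0.001107836033042986
```

View pics/w11.png

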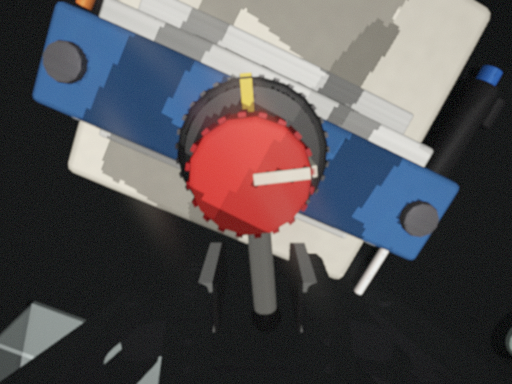

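Emit:
servo_tool --plan '[[[0.0022,-0.006,0,-0.1,-0.3],[0.0018,-0.0055,0,-0.1,-0.3],[0.0014,-0.0054,0,-0.1,-0.3],[0.0008,-0.0054,0,-0.1,-0.3]]]'

```text
time_s: 13.75
eef_pos: [0.5943, -0.013, 0.1993]
eef_rot: [0.002, -0.045, 0.999, -0.0]
wrist_force: [0.5, 1.2, 0.6]
opening: 0.347
```

```bash
python3 u.py
```

```text
yaw 1.66 T [ 0.137 -0.027  0.009] F [0.53 1.18 0.58] p [ 0.5943 -0.013   0.1993] 13.75 dq6 0.9034537443928723 eff6 -1.202649548649788
```

Emit:
servo_tool --plan '[[[0.0003,-0.0055,0,-0.1,-0.3]]]'

```text
time_s: 13.85
eef_pos: [0.5946, -0.0185, 0.1993]
eef_rot: [0.002, 0.005, 1.0, -0.0]
wrist_force: [0.6, 1.6, 0.0]
opening: 0.351
```

```bash
python3 u.py
```

```text
yaw 1.56 T [ 0.147 -0.058  0.019] F [0.6  1.58 0.05] p [ 0.5946 -0.0185  0.1993] 13.85 dq6 0.9012844758208001 eff6 -1.1958001926541328
```

Emit:
servo_tool --plan '[[[-0.0001,-0.0028,0,-0.05,-0.3]]]'

```text
time_s: 13.95
eef_pos: [0.5944, -0.0217, 0.1993]
eef_rot: [0.002, 0.03, 1.0, -0.0]
wrist_force: [-0.3, 1.6, 0.6]
opening: 0.35
```

Emit:
servo_tool --plan '[[[-0.0002,-0.0028,0,-0.05,-0.3]]]'

```text
time_s: 14.05
eef_pos: [0.5942, -0.0242, 0.1993]
eef_rot: [0.002, 0.054, 0.999, -0.0]
wrist_force: [-0.6, 0.6, 0.4]
opening: 0.353
```

Emit:
servo_tool --plan '[[[-0.0003,-0.0027,0,-0.05,-0.3]]]'

```text
time_s: 14.15
eef_pos: [0.5939, -0.0269, 0.1993]
eef_rot: [0.002, 0.079, 0.997, -0.0]
wrist_force: [-0.5, 0.3, -0.0]
opening: 0.351
```

Emit:
servo_tool --plan '[[[-0.0005,-0.0027,0,-0.05,-0.3]]]'

```text
time_s: 14.25
eef_pos: [0.5934, -0.0296, 0.1993]
eef_rot: [0.002, 0.104, 0.995, -0.0]
wrist_force: [0.2, 1.1, 0.3]
opening: 0.351
```

Emit:
servo_tool --plan '[[[-0.0006,-0.0027,0,-0.05,-0.3]]]'

```text
time_s: 14.35
eef_pos: [0.5927, -0.0322, 0.1993]
eef_rot: [0.002, 0.129, 0.992, 0.0]
wrist_force: [1.1, 1.1, -0.3]
opening: 0.352
```

Emit:
servo_tool --plan '[[[-0.0004,-0.0016,0,-0.03,-0.3]]]'

```text
time_s: 14.45
eef_pos: [0.5923, -0.034, 0.1992]
eef_rot: [0.001, 0.144, 0.99, -0.0]
wrist_force: [0.4, 0.8, 0.5]
opening: 0.35
```

Emit:
servo_tool --plan '[[[-0.0005,-0.0016,0,-0.03,-0.3]]]'

```text
time_s: 14.55
eef_pos: [0.5916, -0.0355, 0.1987]
eef_rot: [0.001, 0.158, 0.987, 0.0]
wrist_force: [0.2, 1.2, 0.4]
opening: 0.354
```

Emit:
servo_tool --plan '[[[-0.0005,-0.0016,0,-0.03,-0.3]]]'

```text
time_s: 14.65
eef_pos: [0.5908, -0.037, 0.1982]
eef_rot: [0.001, 0.173, 0.985, 0.0]
wrist_force: [0.7, 1.6, 0.7]
opening: 0.347
```

Emit:
servo_tool --plan '[[[-0.0006,-0.0016,0,-0.03,-0.3]]]'

```text
time_s: 14.75
eef_pos: [0.5901, -0.0385, 0.1978]
eef_rot: [0.001, 0.188, 0.982, 0.0]
wrist_force: [0.7, 1.9, 0.4]
opening: 0.351
```

Emit:
servo_tool --plan '[[[-0.0006,-0.0015,0,-0.03,-0.3]]]'

```text
time_s: 14.85
eef_pos: [0.5894, -0.0399, 0.1976]
eef_rot: [0.0, 0.203, 0.979, 0.0]
wrist_force: [1.3, 1.9, 1.8]
opening: 0.351
```

Emit:
servo_tool --plan '[[[-0.0006,-0.0015,0,-0.03,-0.3]]]'

```text
time_s: 14.95
eef_pos: [0.5887, -0.0413, 0.1976]
eef_rot: [0.0, 0.218, 0.976, 0.0]
wrist_force: [0.9, 4.2, 3.5]
opening: 0.347
```

Emit:
servo_tool --plan '[[[-0.0007,-0.0015,0,-0.03,-0.3]]]'

```text
time_s: 15.05
eef_pos: [0.5881, -0.0427, 0.1976]
eef_rot: [0.0, 0.232, 0.973, 0.0]
wrist_force: [2.0, 3.6, 2.9]
opening: 0.35
```

```bash
cat > v.py <<'E'
from h import *
def one():
    o=get_obs();p=o["eef_pos"];F=o["wrist_force"];d=np.array(p[:2])-[.5389,-.0185]
    c=d[0]*F[1]-d[1]*F[0]
    print("tau",round(c,3),"Tz",round(o["torque"][2],3),"|d|",np.hypot(*d).round(4),"phi",np.arctan2(d[1],d[0]).round(3),"F",np.round(F,1),"p",np.round(p,4),o["time_s"])
one()
E
python3 v.py
```

```text
tau 0.226 Tz 0.053 |d| 0.0548 phi -0.458 F [2.  3.6 2.9] p [ 0.5881 -0.0427  0.1976] 15.05
```

Emit:
servo_tool --plan '[[[-0.0005,-0.001,0,-0.02,-0.3]]]'

```text
time_s: 15.15
eef_pos: [0.5875, -0.0437, 0.1976]
eef_rot: [0.0, 0.242, 0.97, 0.0]
wrist_force: [1.6, 4.3, 2.8]
opening: 0.351
```

```bash
python3 v.py
```

```text
tau 0.253 Tz 0.028 |d| 0.0548 phi -0.477 F [1.6 4.3 2.8] p [ 0.5875 -0.0437  0.1976] 15.15
```

Emit:
servo_tool --plan '[[[-0.0005,-0.001,0,-0.02,-0.3]]]'

```text
time_s: 15.25
eef_pos: [0.5871, -0.0446, 0.1976]
eef_rot: [0.0, 0.251, 0.968, 0.0]
wrist_force: [1.3, 5.4, 4.5]
opening: 0.353
```

```bash
python3 v.py
```

```text
tau 0.293 Tz 0.014 |d| 0.0548 phi -0.497 F [1.3 5.4 4.5] p [ 0.5871 -0.0446  0.1976] 15.25
```

Emit:
servo_tool --plan '[[[-0.0008,-0.0014,0,-0.03,-0.3]]]'

```text
time_s: 15.35
eef_pos: [0.5863, -0.0458, 0.1976]
eef_rot: [0.0, 0.266, 0.964, 0.001]
wrist_force: [1.9, 6.3, 3.4]
opening: 0.346
```

```bash
python3 v.py
```

```text
tau 0.351 Tz 0.135 |d| 0.0547 phi -0.522 F [1.9 6.3 3.4] p [ 0.5863 -0.0458  0.1976] 15.35
```

Emit:
servo_tool --plan '[[[-0.0008,-0.0014,0,-0.03,-0.3]]]'

```text
time_s: 15.45
eef_pos: [0.5856, -0.047, 0.1977]
eef_rot: [0.0, 0.28, 0.96, 0.001]
wrist_force: [2.3, 7.4, 3.7]
opening: 0.348
```

```bash
python3 v.py
```

```text
tau 0.41 Tz 0.133 |d| 0.0547 phi -0.548 F [2.3 7.4 3.7] p [ 0.5856 -0.047   0.1977] 15.45
```

Emit:
servo_tool --plan '[[[-0.0006,-0.0009,0,-0.02,-0.3]]]'

```text
time_s: 15.55
eef_pos: [0.585, -0.0477, 0.1977]
eef_rot: [0.0, 0.29, 0.957, 0.001]
wrist_force: [2.6, 7.0, 4.4]
opening: 0.347
```

```bash
python3 v.py
```

```text
tau 0.399 Tz 0.117 |d| 0.0546 phi -0.565 F [2.6 7.  4.4] p [ 0.585  -0.0477  0.1977] 15.55
```

Emit:
servo_tool --plan '[[[-0.0006,-0.0009,0,0,-0.3]]]'

```text
time_s: 15.65
eef_pos: [0.5847, -0.0485, 0.1978]
eef_rot: [0.001, 0.29, 0.957, 0.001]
wrist_force: [3.6, 7.0, 3.0]
opening: 0.349
```

```bash
python3 v.py
```

```text
tau 0.429 Tz 0.12 |d| 0.0547 phi -0.58 F [3.6 7.  3. ] p [ 0.5847 -0.0485  0.1978] 15.65
```

Emit:
servo_tool --plan '[[[-0.0006,-0.0009,0,0,-0.3]]]'

```text
time_s: 15.75
eef_pos: [0.5843, -0.0493, 0.1978]
eef_rot: [0.001, 0.289, 0.957, 0.001]
wrist_force: [5.2, 8.8, 2.8]
opening: 0.353
```

```bash
python3 v.py
```

```text
tau 0.56 Tz 0.093 |d| 0.0549 phi -0.597 F [5.2 8.8 2.8] p [ 0.5843 -0.0493  0.1978] 15.75
```

Emit:
servo_tool --plan '[[[-0.0006,-0.0009,0,0,-0.3]]]'

```text
time_s: 15.85
eef_pos: [0.5839, -0.0502, 0.1978]
eef_rot: [0.001, 0.289, 0.957, 0.001]
wrist_force: [5.8, 8.2, 1.8]
opening: 0.351
```

```bash
python3 v.py
```

```text
tau 0.553 Tz 0.116 |d| 0.055 phi -0.613 F [5.8 8.2 1.8] p [ 0.5839 -0.0502  0.1978] 15.85
```

Emit:
servo_tool --plan '[[[-0.0012,-0.0017,0,0,-0.3]]]'

```text
time_s: 15.95
eef_pos: [0.5832, -0.0517, 0.1979]
eef_rot: [0.002, 0.289, 0.957, 0.002]
wrist_force: [7.4, 10.0, 0.8]
opening: 0.353
```

```bash
python3 v.py
```

```text
tau 0.689 Tz 0.105 |d| 0.0553 phi -0.644 F [ 7.4 10.   0.8] p [ 0.5832 -0.0517  0.1979] 15.95
```

Emit:
servo_tool --plan '[[[-0.0009,-0.0013,0,0,-0.3]]]'

```text
time_s: 16.05
eef_pos: [0.5825, -0.053, 0.1979]
eef_rot: [0.002, 0.289, 0.957, 0.002]
wrist_force: [9.3, 9.4, 0.7]
opening: 0.346
```

```bash
python3 v.py
```

```text
tau 0.73 Tz 0.083 |d| 0.0556 phi -0.669 F [9.3 9.4 0.7] p [ 0.5825 -0.053   0.1979] 16.05
```

Emit:
servo_tool --plan '[[[-0.0006,-0.0009,0,0,-0.3]]]'

```text
time_s: 16.15
eef_pos: [0.582, -0.0541, 0.198]
eef_rot: [0.002, 0.289, 0.957, 0.002]
wrist_force: [8.5, 8.1, 1.8]
opening: 0.349
```

```bash
python3 v.py
```

```text
tau 0.652 Tz 0.004 |d| 0.0559 phi -0.691 F [8.5 8.1 1.8] p [ 0.582  -0.0541  0.198 ] 16.15
```

```bash
python3 - <<'E'
from h import *
c=camera("wrist");cv2.imwrite("pics/w12.png",c["img"])
E
python3 v.py
```

```text
tau 0.587 Tz 0.036 |d| 0.056 phi -0.696 F [7.8 7.2 1.5] p [ 0.5819 -0.0544  0.1979] 16.2
```

View pics/w12.png

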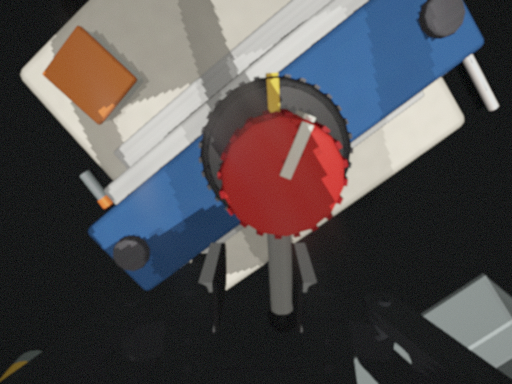

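Emit:
servo_tool --plan '[[[-0.0005,-0.0009,0,0,-0.3]]]'

```text
time_s: 16.3
eef_pos: [0.5815, -0.0551, 0.198]
eef_rot: [0.002, 0.289, 0.957, 0.002]
wrist_force: [8.2, 7.7, 1.2]
opening: 0.351
```

```bash
python3 v.py
```

```text
tau 0.627 Tz 0.077 |d| 0.0562 phi -0.709 F [8.2 7.7 1.2] p [ 0.5815 -0.0551  0.198 ] 16.3
```

Emit:
servo_tool --plan '[[[-0.0005,-0.0009,0,0,-0.3]]]'

```text
time_s: 16.4
eef_pos: [0.5812, -0.0559, 0.198]
eef_rot: [0.002, 0.289, 0.957, 0.002]
wrist_force: [9.6, 9.1, 1.2]
opening: 0.351
```

```bash
python3 v.py
```

```text
tau 0.747 Tz -0.009 |d| 0.0564 phi -0.724 F [9.6 9.1 1.2] p [ 0.5812 -0.0559  0.198 ] 16.4
```

Emit:
servo_tool --plan '[[[-0.0005,-0.0009,0,0,-0.3]]]'

```text
time_s: 16.5
eef_pos: [0.5807, -0.0566, 0.198]
eef_rot: [0.002, 0.289, 0.957, 0.002]
wrist_force: [8.8, 10.0, 1.4]
opening: 0.351
```

```bash
python3 v.py
```

```text
tau 0.753 Tz -0.026 |d| 0.0566 phi -0.738 F [ 8.8 10.   1.4] p [ 0.5807 -0.0566  0.198 ] 16.5
```

Emit:
servo_tool --plan '[[[-0.0006,-0.0009,0,-0.02,-0.3],[-0.0006,-0.0008,0,-0.02,-0.3]]]'

```text
time_s: 16.7
eef_pos: [0.5794, -0.0579, 0.198]
eef_rot: [0.002, 0.309, 0.951, 0.002]
wrist_force: [8.3, 11.4, 2.0]
opening: 0.349
```

```bash
python3 v.py
```

```text
tau 0.788 Tz 0.049 |d| 0.0565 phi -0.771 F [ 8.3 11.4  2. ] p [ 0.5794 -0.0579  0.198 ] 16.7
```

Emit:
servo_tool --plan '[[[-0.0006,-0.0008,0,-0.02,-0.3]]]'

```text
time_s: 16.8
eef_pos: [0.5788, -0.0585, 0.198]
eef_rot: [0.002, 0.318, 0.948, 0.002]
wrist_force: [8.2, 12.2, 1.5]
opening: 0.353
```

```bash
python3 v.py
```

```text
tau 0.814 Tz 0.116 |d| 0.0565 phi -0.787 F [ 8.2 12.2  1.5] p [ 0.5788 -0.0585  0.198 ] 16.8
```

Emit:
servo_tool --plan '[[[-0.0006,-0.0008,0,-0.02,-0.3]]]'

```text
time_s: 16.9
eef_pos: [0.578, -0.0592, 0.198]
eef_rot: [0.002, 0.328, 0.945, 0.002]
wrist_force: [8.1, 11.5, 3.2]
opening: 0.352
```

```bash
python3 v.py
```

```text
tau 0.778 Tz 0.182 |d| 0.0565 phi -0.806 F [ 8.1 11.5  3.2] p [ 0.578  -0.0592  0.198 ] 16.9
```

Emit:
servo_tool --plan '[[[-0.0006,-0.0007,0,-0.01,-0.3],[0,0,0,0,-0.3]]]'

```text
time_s: 17.1
eef_pos: [0.5772, -0.0602, 0.198]
eef_rot: [0.002, 0.332, 0.943, 0.002]
wrist_force: [6.2, 10.0, 3.2]
opening: 0.347
```

```bash
python3 v.py;python3 - <<'E'
from h import *
c=camera("wrist");cv2.imwrite("pics/w13.png",c["img"])
E
python3 v.py
```

```text
tau 0.644 Tz 0.003 |d| 0.0566 phi -0.827 F [ 6.2 10.   3.2] p [ 0.5772 -0.0602  0.198 ] 17.1
tau 0.653 Tz 0.045 |d| 0.0567 phi -0.828 F [6.6 9.9 3.3] p [ 0.5772 -0.0603  0.1981] 17.15
```

View pics/w13.png

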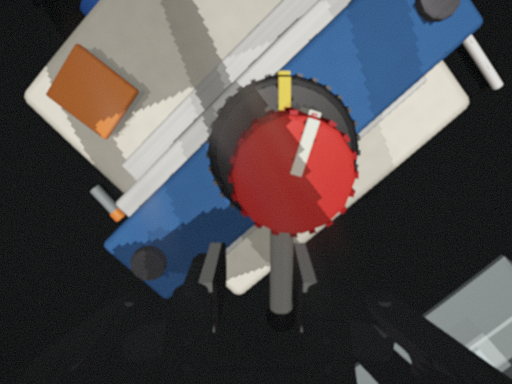

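```bash
python3 - <<'E'
from h import *
w=camera("wrist")
# ring yellow mark & bar from wrist
img=w["img"].astype(int);b,g,r=img[...,0],img[...,1],img[...,2]
m=(r>130)&(g>100)&(b<90);m[:60]=0;m[130:]=0;m[:,:250]=0;m[:,320:]=0
ys,xs=np.nonzero(m);print(len(xs),xs.mean(),ys.mean(),ys.min(),ys.max())
e=onz(w,(xs.mean(),ys.mean()),.207);v=e[:2]-[.5389,-.0185];print(e,np.arctan2(-v[1],-v[0]),np.hypot(*v))
for p in [(282,245),(282,305)]:
  e=onz(w,p,.203);v=e[:2]-[.5389,-.0185];print(e,np.arctan2(v[1],v[0]),np.hypot(*v))
p1=onz(w,(282,245),.203);p2=onz(w,(282,305),.203);d=p2-p1;print("dir",np.arctan2(d[1],d[0]))
print("knob",proj(w,(.5389,-.0185,.241)))
c=camera("top");crop(c,225,140,305,210,7,"pics/top2.png")
s=camera("scene");crop(s,200,160,300,240,7,"pics/scene2.png")
E
python3 v.py
```

```text
149 284.02013422818794 90.36241610738254 72 110
[ 0.52298451 -0.00494297  0.207     ] -0.7055459472443326 0.020906832501011722
[ 0.57100023 -0.04232778  0.203     ] -0.6385504165642923 0.03997733818552755
[ 0.59425215 -0.06008517  0.203     ] -0.6443221505571584 0.06923284243120545
dir -0.6522087774049803
knob (np.float64(290.34476597744174), np.float64(171.91274110589387))
tau 0.648 Tz 0.086 |d| 0.0567 phi -0.83 F [6.9 9.4 2.8] p [ 0.5772 -0.0603  0.198 ] 17.3
```

View pics/scene2.png

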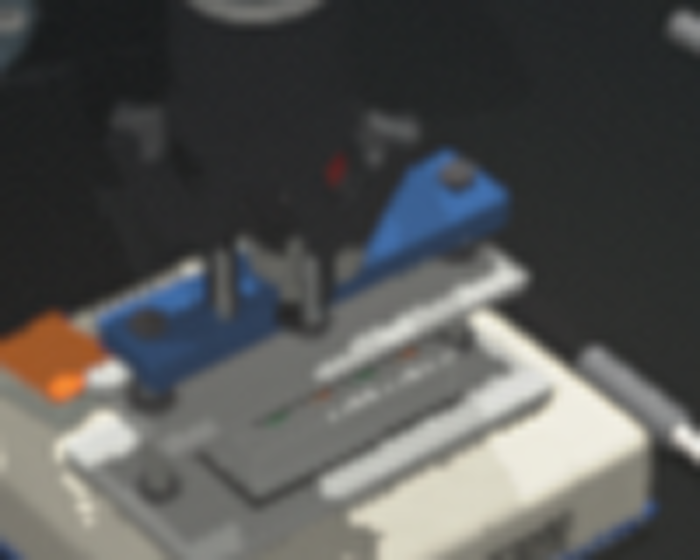

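Emit:
servo_tool --plan '[[[0.002,0.003,0,0,-0.3],[0.003,0.0035,0,0,-0.3],[0,0,0,0,-0.3]]]'

```text
time_s: 17.6
eef_pos: [0.5802, -0.0557, 0.1967]
eef_rot: [-0.001, 0.332, 0.943, -0.001]
wrist_force: [0.5, -0.4, 0.5]
opening: 0.348
```

```bash
python3 v.py
```

```text
tau 0.001 Tz -0.047 |d| 0.0556 phi -0.733 F [ 0.5 -0.4  0.5] p [ 0.5802 -0.0557  0.1967] 17.6
```

Emit:
servo_tool --plan '[[[0,0,0.03,0,-0.3],[0,0,0.04,0,-0.3],[0,0,0.03,0,-0.3],[0,0,0,0,-0.3]]]'

```text
time_s: 18.0
eef_pos: [0.5825, -0.0569, 0.3024]
eef_rot: [0.004, 0.332, 0.943, -0.0]
wrist_force: [0.2, -0.8, -0.4]
opening: 0.347
```

Run:
```python
from h import *
w=camera("wrist");cv2.imwrite("pics/w14.png",w["img"]);print(get_obs()["eef_pos"],get_obs()["wrist_force"])
```

```text
[ 0.58140433 -0.05649479  0.29957241] [-0.48656908 -0.14396409 -0.5259432 ]
```

View pics/w14.png

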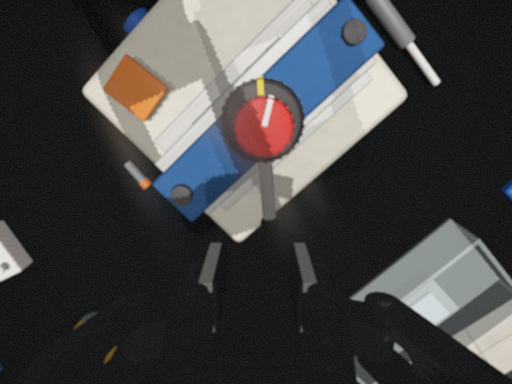

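Run:
```python
from h import *
c=camera("top");cv2.imwrite("pics/top3.png",c["img"])
w=camera("wrist")
C=np.array([.5389,-.0185])
a=onz(w,(264,126),.241);b=onz(w,(272,97),.241);print("mark",np.arctan2(*(b-a)[1::-1]))
e=onz(w,(268,215),.203);v=e[:2]-C;print("bar",np.arctan2(v[1],v[0]),np.hypot(*v))
print(get_obs()["time_s"],get_obs()["wrist_force"])
```

```text
mark 2.1975086662904775
bar -0.6123645964318185 0.06471820571827529
18.15 [0.37971273 0.51232581 0.31771379]
```

View pics/top3.png

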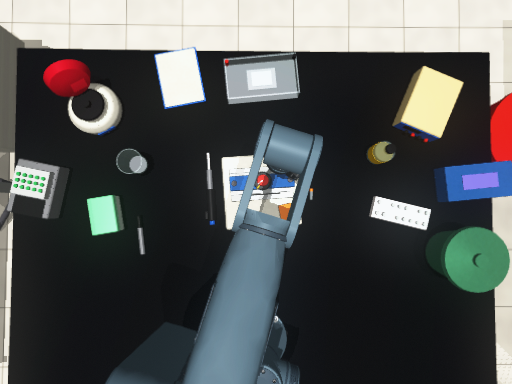

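```bash
python3 -c "
from bench import *
print(hand_in())"
```

```text
the job is handed in; nothing more can be done
None
```

I slackened the lock ring, wound the knob down onto the caps, and locked the ring again. I handed the job in at about 18 s with the gripper clear and nothing touching. The interface gave no verdict.

- **Slackening:** I swung the bar anticlockwise about 50° with the open jaws straddling it. The force fell to under 2 N, so the ring was slack.
- **Winding:** I turned the knob clockwise about 0.64 rad in all, with no slip. The torque began to rise about 0.37 rad in. I wound it back about 0.12 rad once to read the reverse torque, then forward again to about 0.27 rad past contact.
- **Plate force:** The torque readings put the load on the caps at about 30 to 35 N, but the angle past contact gives only about 21 N. Both lie within 15 to 50 N.
- **Locking:** While the bar was moving clockwise, the torque reached about 0.95 N m. Holding still it read about 0.7 N m, which is the bottom of the firm range. I took the moving value as the true one, because the same kind of reading matched the stated friction on the knob and on the free ring.
- **Ring position:** The bar ended about 40° clockwise of the shaker's x, against about 25° at the start, so it bit later than before.

After I let go, the wrist force read about zero and the bar stayed put. The knob's mark sat where expected to within about 3°, worth at most about 4 N on the caps. In the final top view the visible bystanders are where they started; the arm partly hides the shaker and the cap box there, but the last wrist picture shows the cap box and spare tube in place.

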